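Close up the bead case

ROBOT

A 6-joint arm with a two-finger parallel gripper is mounted at the origin on the work surface. World frame = base frame: x ahead of the robot, y to its left, z up, the work surface at z = 0. Lengths are in m, angles in rad, forces in N, time in s.
With the tool pointing down it reaches from about 0.25 to 0.8 m from the base axis. Payload 3.9 kg.
Tool frame: the origin (TCP) lies at the very end of the fingers, on their centre line; the grasp point (between the pads) lies 19 mm behind it; z points along the fingers, y is the direction in which the jaws open and shut (so a half turn about z gives the same grasp; the last joint's range is limited). The gripper opens to 85 mm and grips with 20 to 120 N. Pads are 22 mm wide; open, the fingers measure 114 mm over their backs; the gripper's body (76 mm by 85 mm) begins 54 mm behind the grasp point. The pads swing forward as they close: fully open they stand 13 mm farther back than shut.
Start: joints at [-1.194, 0.26, -0.138, 1.173, 0, 1.571], TCP at [0.193, -0.488, 0.231] pointing down, gripper open.
Joint ranges: [-2.78, 2.78], [-0.83, 1.72], [-1.28, 1.37], [-1.9, 2.12], [-1.57, 1.48], [-3.14, 3.14]. Speed limits (rad/s): [2.57, 2.57, 3.14, 3.14, 3.14, 3.14].

INTERFACE

Orientations are given as a 3x3 rotation matrix whose columns are the frame's x, y, z axes.
In Python, from rig import * gives the robot as it stands. Calls block until the motion is done:
- reach(position, orientation): joint-space move of the TCP to a pose.
- move_linear(position, rotation=None, v=0.15): straight line of the TCP; rotation=None keeps the orientation; v is the mean speed in m/s.
- set_joints(angles): joint-space move.
- ungrasp() and clamp(strength=None): open the fingers fully, or close them until they stop; strength is the grip in N (None keeps the last).
- pause(seconds).
- ik(position, orientation): joint angles nearest the present ones, or None.
- state(): the state.
- snapshot(name): name is "scene" or "side" or "wrist"; returns the picture (400x640x3 uint8, red, green, blue); there is no depth.
- camera_info(name): a dict with "intrinsics" (3x3 intrinsics, pixels), "extrinsics" (4x4, takes a point from world to camera coordinates). Camera axes: x right, y down, z forward; pixel columns grow to the right and rows downward; lengths in m; the calibration is good to about 2 mm. The wrist camera is an equidistant fisheye: a pixel r from the principal point sees the ray r / f radians off the axis. A picture is of the moment at which its call begins: read the wrist's pose just before it. camera_info takes no time and is no camera call; for the wrist camera it gives the pose at the moment of the call.
A pose or a line that the arm cannot do raises Unreachable and nothing moves.
- hand_in(): hands the job in, once; it reports no verdict.
The state is a dict: "time_s": time; "joints": joint angles; "joint_vel": joint speeds; "tau": joint torques, N m; "eef_pos": TCP position; "tool_rot": TCP orientation; "contact_force": force on the tool from outside, world axes, zero at the start; "moment": the same for the moment, N m; "finger_gap": opening from 0.0 (shut) to 1.0 (fully open).
Only numpy, scipy, OpenCV 4.12 (cv2) and the standard library are available. Lean on these libraries where they do the work, as an engineer would, in place of code of your own. Each camera call takes 0.05 s, during which the arm holds its last target. There are 200 camera calls.

TASK

Put the craft case away: push its upright inner flap down until it lies flat over the bead compartments, and only then swing the big cover over and press it fully shut. Do not lift, tip or shove the case along the table, and leave the jar, the coffee pods and the pliers where they are.

Things in the scene. Friction and masses are not known exactly. Their poses are not given: they have to be found in the camera images.
- case: Open blue plastic craft case with bead compartments, loose on the table, about 1.6 kg. 200 (its x) x 260 (its y) x 65 mm high, walls 4 mm. Origin: centre of its underside; z up. The cover is hinged along its +x rim, the flap just inside its -x wall; both hinge lines run along its y. Its +x points 55 to 150 degrees anticlockwise from world +x, seen from above (ahead-left, left, or back-left of the robot).
- flap (a joint): Inner flap, a grey plastic leaf 125 mm long, 220 mm wide, 4 mm thick, 0.10 kg. Hinge angle: 0 = folded down flat inside the case, about 1.5 = standing upright; it folds over towards the case's +x. It stays where it is left (friction 0.10 N m); stop at 1.75.
- flap_hinge (a point): Middle of the flap's hinge line, 88 mm from the case's centre towards its -x, 50 mm above the table. Folded down, the flap's underside lies at this height and its top 4 mm higher. When it stands, the face to push is the one turned away from the case's centre: that face becomes the top.
- flap_edge (a point): Middle of the flap's free edge, 125 mm from its hinge.
- cover (a joint): Cover of the case, a blue plastic panel 200 mm from hinge to free edge, 260 mm wide, 6 mm thick, 0.22 kg. Hinge angle: 0 = shut, 1.57 = standing straight up, more = leaning back away from the case; it starts at 1.5 to 1.75. It stays where it is left (friction 0.32 N m); stop at 1.85. An upright flap blocks it.
- cover_hinge (a point): Middle of the cover's hinge line, on the case's +x rim, 100 mm from the case's centre and 65.5 mm above the table. Shut, the cover's underside lies at this height and its top 6 mm higher. When it stands, the face to push is its back, turned away from the case: that face becomes the top.
- cover_edge (a point): Middle of the cover's free edge, 200 mm from its hinge.
- jar_mid (a point): Bystander: glass jar with a green cap, 72 mm diameter, 130 mm tall, loose; the point is its centre, 65 mm up.
- pods_mid (a point): Bystander: two stacked metal coffee pods, 37 mm diameter, 54 mm tall, loose; the point is half-way up, 27 mm.
- pliers_mid (a point): Bystander: small pliers lying on the table, 140 mm long, 58 mm wide, 14 mm high, loose; the point is near the middle, 7 mm up.

How it is judged:
On the way, in this order (a step that is already met when the one before it is completed fails the run):
1. the flap is folded down flat while the cover still stands open (value of joint flap below 0.1 rad and value of joint cover above 1.2 rad), for 0.2 s.
2. the cover is shut over the flap (value of joint cover below 0.05 rad and value of joint flap below 0.1 rad), for 0.2 s.
At the end, for the whole second after the job is handed in: The flap lies flat (within 0.1 rad), the cover is shut over it (within 0.05 rad, 10 mm at its edge) and at rest, the case stands flat within 30 mm of where it was, and the jar, pods and pliers are within 30 mm of where they were (all of step 2 and velocity of joint cover below 0.05 rad/s and linear speed of case below 0.02 m/s and distance of each of case, jar_mid, pods_mid, pliers_mid from where it was at the start of the episode below 0.03 m and angle between case's own z axis and vertical below 0.05 rad); the robot touches nothing.
It fails at once if the cover is swung in while the flap is still up (value of joint cover below 1.15 rad and value of joint flap above 0.2 rad).
It fails at once if the case is lifted, tipped or shoved (height (world z) of case above 0.02 m or angle between case's own z axis and vertical above 0.2 rad or distance of case from where it was at the start of the episode above 0.04 m).
It fails at once if the jar, the pods or the pliers are lifted or knocked away (distance of any of jar_mid, pods_mid, pliers_mid from where it was at the start of the episode above 0.04 m).
It also fails if it takes over 67 s, if anything falls off the work surface, if the arm or the gripper's body presses on something with over 40 N, if the wrist force passes 120 N, or if a joint passes its speed limit or range.

## Working session

There is one attempt and no reset: what is moved stays moved. The work goes in short steps, each a Python script; the robot and the scene stay as the last script left them, time stands still between calls to the robot, and variables do not carry over. Pictures are saved under pics/ and viewed, about 8 in all and at most 12, crops included, and the job is handed in when it is done.

```bash
mkdir -p pics
python3 - <<'E'
from rig import *
import cv2, numpy as np
for n in ("scene","side"):
    im=snapshot(n); cv2.imwrite(f"pics/{n}0.png",cv2.cvtColor(im,cv2.COLOR_RGB2BGR))
    c=camera_info(n); print(n,np.round(c["intrinsics"],1).tolist()); E=np.array(c["extrinsics"]); print(np.round(-E[:3,:3].T@E[:3,3],3),np.round(E[:3,:3],2).tolist())
E
```

```text
scene [[369.4, 0.0, 326.3], [0.0, 369.4, 198.7], [0.0, 0.0, 1.0]]
[ 0.965 -0.233  0.557] [[0.52, 0.85, 0.01], [0.65, -0.39, -0.66], [-0.56, 0.35, -0.75]]
side [[496.9, 0.0, 312.6], [0.0, 496.9, 197.3], [0.0, 0.0, 1.0]]
[0.31  0.66  0.703] [[-0.91, -0.41, 0.02], [-0.29, 0.6, -0.75], [0.29, -0.69, -0.66]]
```

View pics/scene0.png

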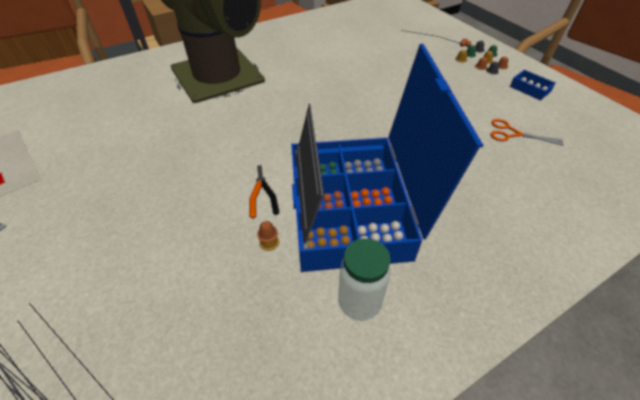

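View pics/side0.png

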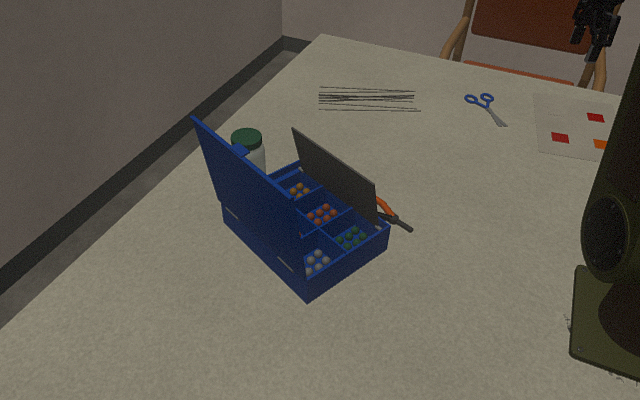

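The scene view shows the case at about x 293–480, y 45–268, with its cover on the right, the flap on the left, the pliers and pods left of the flap, and the jar at its near side. The side view shows the back of the cover, with the case's lower corner at (308,302). I'll enlarge both to read the corners.

Run:
```python
import cv2, numpy as np
a=cv2.imread("pics/scene0.png")[35:335,240:490]; b=cv2.imread("pics/side0.png")[100:320,180:420]
a=cv2.resize(a,None,fx=2,fy=2,interpolation=cv2.INTER_CUBIC); b=cv2.resize(b,None,fx=3,fy=3,interpolation=cv2.INTER_CUBIC)[:600]
b=cv2.convertScaleAbs(b,alpha=1.8,beta=10)
cv2.imwrite("pics/ca.png",cv2.convertScaleAbs(a,alpha=1.5)); cv2.imwrite("pics/cb.png",b)
```

```text
(no output)
```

View pics/ca.png

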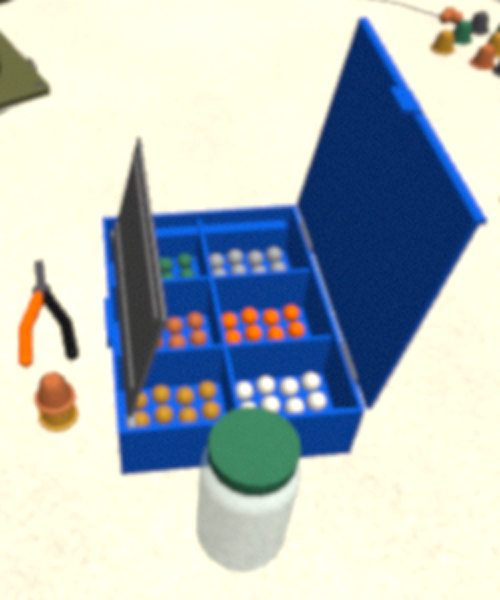

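View pics/cb.png

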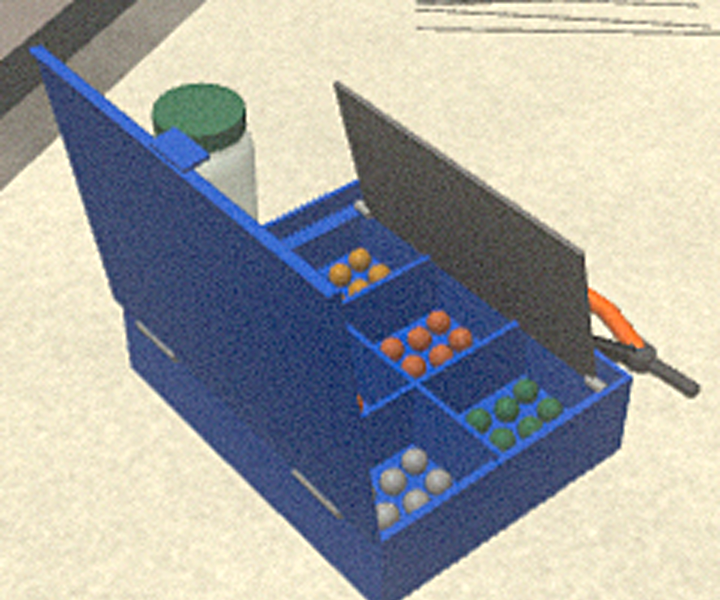

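```bash
cat > h.py <<'E'
from rig import *
import numpy as np, cv2
def ray(n,u,v):
    c=camera_info(n);E=np.array(c["extrinsics"]);K=np.array(c["intrinsics"])
    return -E[:3,:3].T@E[:3,3], E[:3,:3].T@np.linalg.solve(K,[u,v,1])
def onz(n,u,v,z):
    o,d=ray(n,u,v); return o+d*(z-o[2])/d[2]
def tri(p,q):
    o1,d1=ray("scene",*p);o2,d2=ray("side",*q)
    t=np.linalg.lstsq(np.c_[d1,-d2],o2-o1,rcond=None)[0]
    a=o1+t[0]*d1;b=o2+t[1]*d2
    return (a+b)/2,np.linalg.norm(a-b)
E
python3 - <<'E'
from h import *
P=[("scene",301.5,271,0,-.1,-.13),("scene",416,260,0,.1,-.13),("scene",292.5,144.5,.065,-.1,.13),("scene",299,251.5,.065,-.1,-.13),("scene",420.5,239,.065,.1,-.13),("scene",388.5,138.5,.065,.1,.13),
("side",308,302,0,.1,.13),("side",224,220.7,0,.1,-.13),("side",386,250.7,0,-.1,.13),("side",390.3,225.7,.065,-.1,.13)]
W=np.array([onz(*p[:4])[:2] for p in P]);M=np.array([p[4:] for p in P])
w=W[:,0]+1j*W[:,1];m=M[:,0]+1j*M[:,1]
s=np.sum((w-w.mean())*np.conj(m-m.mean()));yaw=np.angle(s);c=w.mean()-np.exp(1j*yaw)*m.mean()
print("c",c,"yaw",np.degrees(yaw),"scale",abs(s)/np.sum(abs(m-m.mean())**2));print(np.round(abs(w-c-np.exp(1j*yaw)*m)*1e3))
def loc(p):
    z=(p[0]+1j*p[1]-c)*np.exp(-1j*yaw); return np.round([z.real,z.imag,p[2]],4)
for n,a,b in [("cover+y",(421.5,45),(291,198.3)),("cover-y",(481.5,144.5),(191,116)),("flap+y",(309,105),(374.3,185)),("flap-y",(320.5,194),(292.3,127.7))]:
    p,e=tri(a,b);print(n,p.round(3),loc(p),round(e,4))
for n,u,v,z in [("jar",367.5,255,.13),("pods",268.5,225,.054),("pl",262,188,.007),("plA",260,167,.007),("plB",252,216,.007),("plC",276,212,.007)]:
    p=onz("scene",u,v,z);print(n,p.round(3),loc(p))
print(state()["tool_rot"],state()["time_s"])
E
```

```text
c (0.5960770060599229+0.043414147340696665j) yaw 64.87920597081482 scale 0.9887638017845279
[3. 4. 7. 2. 3. 7. 7. 5. 5. 3.]
cover+y [0.534 0.217 0.259] [0.1306 0.1303 0.2592] 0.004
cover-y [0.768 0.109 0.261] [ 0.132  -0.1278  0.2612] 0.0039
flap+y [0.469 0.034 0.167] [-0.0627  0.1115  0.1668] 0.0041
flap-y [ 0.666 -0.058  0.169] [-0.0625 -0.1062  0.1685] 0.0019
jar [ 0.765 -0.042  0.13 ] [-0.0061 -0.189   0.13  ]
pods [ 0.594 -0.118  0.054] [-0.1467 -0.0663  0.054 ]
pl [ 0.468 -0.078  0.007] [-0.1641  0.0646  0.007 ]
plA [ 0.41  -0.056  0.007] [-0.1686  0.126   0.007 ]
plB [ 0.524 -0.124  0.007] [-0.1825 -0.0058  0.007 ]
plC [ 0.538 -0.081  0.007] [-0.1372 -0.0007  0.007 ]
[[ 9.29853457e-01  3.67929551e-01 -6.27894150e-04]
 [ 3.67930086e-01 -9.29852036e-01  1.62585681e-03]
 [ 1.43521109e-05 -1.74282972e-03 -9.99998481e-01]] 0.1
```

```bash
cat >> h.py <<'E'
C=np.array([.596,.0434]);YAW=np.radians(64.9)
def w(x,y,z):
    c,s=np.cos(YAW),np.sin(YAW); return np.array([C[0]+c*x-s*y,C[1]+s*x+c*y,z])
def R(flip=1):
    c,s=np.cos(YAW)*flip,np.sin(YAW)*flip   # tool x along +-case x, z down
    return np.array([[c,s,0],[s,-c,0],[0,0,-1.]])
def log(t=""):
    s=state(); p=np.array(s["eef_pos"]);d=p[:2]-C;c,k=np.cos(YAW),np.sin(YAW)
    print(t,round(s["time_s"],1),"loc",np.round([c*d[0]+k*d[1],-k*d[0]+c*d[1],p[2]],3),"F",np.round(s["contact_force"],1))
    return np.array(s["contact_force"])
E
python3 - <<'E'
from h import *
for f in (1,-1):
  for p in [(-.13,0,.26),(-.13,0,.13),(-.003,0,.054),(.19,.03,.34),(.19,.03,.215),(.1,.03,.25),(-.05,.03,.0715)]:
    q=ik(w(*p),R(f)); print(f,p,None if q is None else np.round(q,2))
clamp(20)
f=min((1,-1),key=lambda f:1e9 if ik(w(-.13,0,.26),R(f)) is None else abs(ik(w(-.13,0,.26),R(f))[5]))
print(f)
reach(w(-.13,0,.26),R(f)); log("above")
move_linear(w(-.13,0,.13)); log("behind")
for a in np.radians([100,80,60,45,30,18]):
    move_linear(w(-.088+.085*np.cos(a),0,.052+.085*np.sin(a)),v=.1); log(round(a,2))
im=snapshot("scene"); cv2.imwrite("pics/s1.png",cv2.cvtColor(im,cv2.COLOR_RGB2BGR)[30:330,220:520])
E
```

```text
1 (-0.13, 0, 0.26) [-0.14  0.29 -0.03  1.26  0.    1.87]
1 (-0.13, 0, 0.13) [-0.14  0.36 -0.27  0.94  0.    1.87]
1 (-0.003, 0, 0.054) [ 0.07  0.5  -0.25  0.82  0.    2.08]
1 (0.19, 0.03, 0.34) [0.34 0.57 0.64 1.64 0.   2.35]
1 (0.19, 0.03, 0.215) [0.34 0.56 0.29 1.3  0.   2.35]
1 (0.1, 0.03, 0.25) [0.24 0.44 0.18 1.31 0.   2.24]
1 (-0.05, 0.03, 0.0715) [ 0.02  0.41 -0.35  0.8   0.    2.03]
-1 (-0.13, 0, 0.26) [-0.14  0.29 -0.03  1.26  0.   -1.27]
-1 (-0.13, 0, 0.13) [-0.14  0.36 -0.27  0.94  0.   -1.27]
-1 (-0.003, 0, 0.054) [ 0.07  0.5  -0.25  0.82  0.   -1.06]
-1 (0.19, 0.03, 0.34) [ 0.34  0.57  0.64  1.64  0.   -0.79]
-1 (0.19, 0.03, 0.215) [ 0.34  0.56  0.29  1.3   0.   -0.79]
-1 (0.1, 0.03, 0.25) [ 0.24  0.44  0.18  1.31  0.   -0.9 ]
-1 (-0.05, 0.03, 0.0715) [ 0.02  0.41 -0.35  0.8   0.   -1.11]
-1
above 3.3 loc [-0.13 -0.    0.26] F [ 0.7  0.4 -0.2]
behind 4.3 loc [-0.13  -0.001  0.131] F [0.2 0.  0.7]
1.75 4.7 loc [-0.102 -0.     0.136] F [-0.3  0.1  0.7]
1.4 5.2 loc [-0.073  0.     0.136] F [-0.7  0.6  0.2]
1.05 5.6 loc [-0.045  0.     0.125] F [ 0.7 -0.7 -0.2]
0.79 6.0 loc [-0.027  0.     0.111] F [ 0.7 -0.4  0.1]
0.52 6.3 loc [-0.014  0.001  0.094] F [ 0.4 -0.2  0. ]
0.31 6.7 loc [-0.007  0.001  0.078] F [-0.2 -0.7 -0.2]
```

View pics/s1.png

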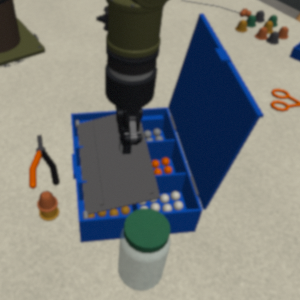

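The flap is folding ahead of the finger, and the cover and bystanders haven't moved. Next I press the flap flat.

Run:
```python
from h import *
for z in np.arange(.070,.045,-.0025):
    move_linear(w(.003,0,z),v=.05); F=log()
    if F[2]>8: break
pause(.3); log("press")
move_linear(w(-.02,0,.40),v=.25)
im=snapshot("scene"); a=cv2.cvtColor(im,cv2.COLOR_RGB2BGR)[30:280,240:500]
im=snapshot("side"); b=cv2.cvtColor(im,cv2.COLOR_RGB2BGR)[90:340,180:440]
cv2.imwrite("pics/s2.png",cv2.resize(np.hstack([a,b]),None,fx=1.5,fy=1.5,interpolation=cv2.INTER_CUBIC))
log()
```

```text
7.1 loc [0.003 0.    0.07 ] F [ 0.9  0.4 -0.2]
 7.4 loc [0.003 0.    0.067] F [-0.2 -1.1  0.2]
 7.6 loc [0.003 0.    0.065] F [-0.3  0.7 -0.3]
 7.9 loc [0.003 0.    0.062] F [-0.5  0.3  0.1]
 8.1 loc [0.003 0.    0.06 ] F [-0.2  0.2  0.3]
 8.4 loc [0.003 0.    0.057] F [-0.5 -0.  -0. ]
 8.6 loc [ 0.003 -0.     0.056] F [-1.1 -1.   5.1]
 8.9 loc [ 0.003 -0.     0.056] F [-5.2 -0.5 18.9]
press 9.2 loc [ 0.003 -0.     0.056] F [-5.6 -0.3 18. ]
 10.8 loc [-0.02   0.     0.399] F [0.5 0.2 0.2]
```

View pics/s2.png

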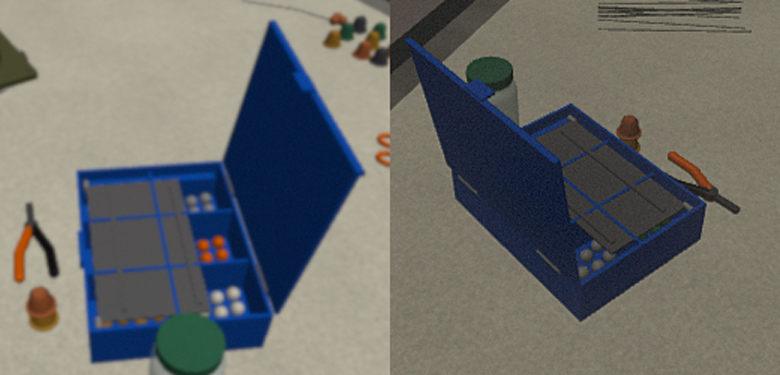

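The flap lies flat: the press met a firm stop at z = 0.056. The cover is still standing. Now I go behind the cover.

Run:
```python
from h import *
move_linear(w(.2,.02,.36),v=.2); log("over")
move_linear(w(.2,.02,.215),v=.15); log("behind")
h=np.array([.1,.0715]); r=.15
for a in np.radians([110,97,84,70,57,45,33,22]):
    x,z=h+r*np.array([-np.cos(a),np.sin(a)])
    if a>1.9: x,z=.165,.215
    move_linear(w(x,.02,z),v=.1); F=log(round(a,2))
    if np.linalg.norm(F)>20: print("stop");break
im=snapshot("scene"); a=cv2.cvtColor(im,cv2.COLOR_RGB2BGR)[30:280,240:500]
im=snapshot("side"); b=cv2.cvtColor(im,cv2.COLOR_RGB2BGR)[90:340,180:440]
cv2.imwrite("pics/s3.png",cv2.resize(np.hstack([a,b]),None,fx=1.5,fy=1.5,interpolation=cv2.INTER_CUBIC))
```

```text
over 12.1 loc [0.199 0.02  0.36 ] F [ 0.2 -0.7 -0.4]
behind 13.2 loc [0.2   0.019 0.216] F [ 0.6 -0.3  0.1]
1.92 13.7 loc [0.165 0.02  0.216] F [-0.6 -0.3  0.3]
1.69 14.3 loc [0.118 0.02  0.221] F [0.  0.  0.1]
1.47 14.8 loc [0.084 0.02  0.221] F [ 0.5  0.2 -0.1]
1.22 15.3 loc [0.049 0.02  0.212] F [ 1.   0.2 -0.7]
0.99 15.8 loc [0.018 0.02  0.197] F [ 0.3 -0.2 -0.7]
0.79 16.3 loc [-0.006  0.02   0.178] F [-0.  -0.3  0.5]
0.58 16.8 loc [-0.026  0.02   0.153] F [ 0.9 -0.3  0.4]
0.38 17.2 loc [-0.039  0.02   0.128] F [-0.1 -0.6  0.3]
```

View pics/s3.png

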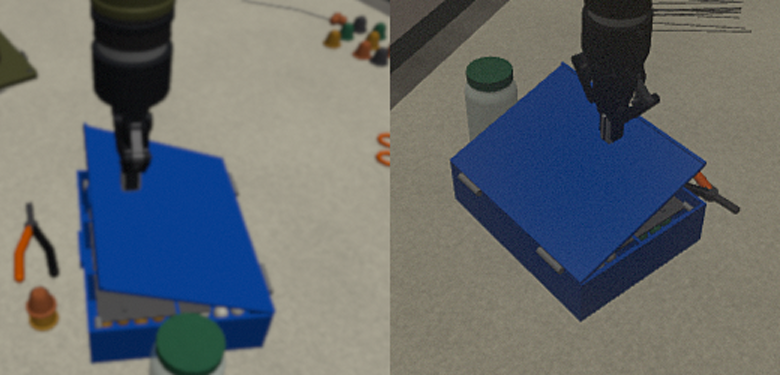

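The cover follows the finger and is nearly down. Now I press it shut.

Run:
```python
from h import *
for z in list(np.arange(.115,.08,-.01))+list(np.arange(.079,.058,-.002)):
    move_linear(w(-.05,.02,z),v=.06); F=log()
    if F[2]>22: break
pause(.4); log("press")
move_linear(w(-.05,.02,.35),v=.2); pause(.3); log()
im=snapshot("scene"); a=cv2.cvtColor(im,cv2.COLOR_RGB2BGR)[30:280,240:500]
im=snapshot("side"); b=cv2.cvtColor(im,cv2.COLOR_RGB2BGR)[90:340,180:440]
cv2.imwrite("pics/s4.png",cv2.resize(np.hstack([a,b]),None,fx=1.5,fy=1.5,interpolation=cv2.INTER_CUBIC))
```

```text
17.7 loc [-0.051  0.02   0.115] F [ 0.6 -0.   0.4]
 18.1 loc [-0.05   0.021  0.104] F [-0.3 -1.3  0.1]
 18.4 loc [-0.05   0.021  0.094] F [0.5 0.5 0.1]
 18.7 loc [-0.05   0.02   0.084] F [ 0.4  0.8 -0.5]
 18.9 loc [-0.05   0.02   0.079] F [ 1.  -0.1  0. ]
 19.2 loc [-0.05   0.02   0.077] F [-0.4 -0.   0.2]
 19.4 loc [-0.05   0.02   0.075] F [-0.7  0.6  0.3]
 19.7 loc [-0.05   0.02   0.073] F [-0.5 -0.4  0.2]
 19.9 loc [-0.05   0.02   0.072] F [-0.6 -0.2  5. ]
 20.2 loc [-0.05   0.02   0.071] F [-5.6 -0.7 18.2]
 20.4 loc [-0.05   0.02   0.071] F [-8.5 -0.9 29.6]
press 20.8 loc [-0.05   0.02   0.071] F [-9.9  0.5 29.8]
 22.7 loc [-0.05  0.02  0.35] F [-0.4  0.2  0.3]
```

View pics/s4.png

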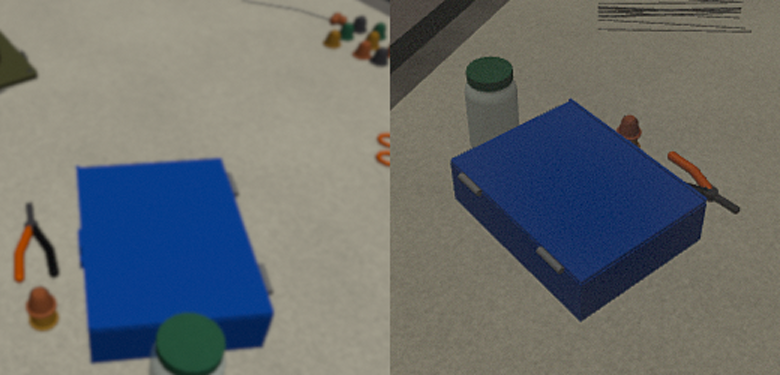

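The cover is fully shut, stopping firmly at z = 0.071 where 0.0715 is expected. The case and bystanders haven't moved and the tool is clear.

```bash
python3 -c "
from rig import *
hand_in()"
```

```text
the job is handed in; nothing more can be done
```

I put the craft case away and handed the job in at about 23 s of robot time. I used closed fingers to fold the flap down flat first, then swung the cover over from behind and pressed it shut.

- **Flap:** it met a firm stop at z = 0.056 m, about 2 mm above the expected 0.054 m and within tolerance. The pictures showed it flat with the cover still standing.
- **Cover:** it met a firm stop at z = 0.071 m, against an expected 0.0715 m, with a steady press of about 30 N. It stayed shut after I lifted off.
- **Case, jar, pods and pliers:** in the last pictures none of them had visibly moved. I judged this by eye and did not measure it. The gripper was about 0.28 m clear of the case.

No check failed. Corner residuals in the case pose fit were 2–7 mm.

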